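# Stir the polishing balls and hold the hopper gate open at the mark

## Robot

A 6-joint arm with a two-finger parallel gripper is mounted at the origin on a cart in front of the work surface, level with it; the furniture and walls round the work are solid. World frame = base frame: x ahead of the robot, y to its left, z up, the work surface at z = 0. Lengths are in m, angles in rad, forces in N, time in s.
With the tool pointing down it reaches from about 0.375 to 0.925 m from the base axis. Payload 5.7 kg.
Tool frame: the origin (TCP) lies at the centre of the arm's flange, where the gripper is bolted on; the fingertips stand 182 mm ahead of it and the grasp point (between the pads) lies 163 mm ahead of it; z points along the fingers, y is the line along which they close (so a half turn about z gives the same grasp; the last joint's range is limited). The gripper opens to 88 mm and grips with 3 to 60 N. Pads are 20 mm wide; open, the fingers measure 115 mm over their backs; the gripper's body (75 mm by 178 mm) begins 61 mm behind the grasp point.
Start: joints at [-1.238, 0.359, 1.51, -0, 1.272, -0.115], TCP at [0.26, -0.541, 0.405] pointing down, gripper open.
Joint ranges: [-2.97, 2.97], [-1.01, 2.36], [0.21, 2.38], [-0.96, 4.11], [0.2, 2.71], [-2.98, 2.98]. Speed limits (rad/s): [2.39, 2.39, 3.14, 3.14, 3.14, 3.14].

## Interface

Orientations are given as a unit quaternion [x, y, z, w].
In Python, from workcell import get_state, camera, camera_params, close_job gives the robot as it stands.
- The arm moves only by the tool arm_command, never from a script. Its argument "series" is a list that holds one entry, the list of rows, each a list of 7 numbers: the shift along the tool's x, y, z in m, then the turn, a rotation vector about the tool's x, y, z in rad, then the opening, from 0 (shut) to 1 (fully open). In form: [[[tx, ty, tz, rx, ry, rz, jaw], ...]]. A call has 1 to 20 rows; each row shifts and turns the commanded pose from where the row before left it, along the tool's axes as they then stand; what a row does not reach is not made up. A row lasts 1/12 s, in which the tool goes at most 41.7 mm and 7.16 degrees, less where a joint would pass 70% of its speed; a pose out of reach is approached as far as the arm can. A call is refused whole if a number of a shift passes 0.0417 or a number of a turn 0.125, either way. A call with a gripper value outside its range is refused whole. The fingers move at their own pace and stop on an object; "grip_force" is the grip in N (left out, the last holds). Time passes only in rows, so rows that do not move let the fingers close. It gives the time, the measured TCP pose, the force, the opening and the grip force at its end, in the units of the state.
- get_state(): the state, without advancing time (a new reading comes with each control period).
- camera(name): name is "side" or "top"; returns the picture (384x512x3 uint8, red, green, blue); there is no depth.
- camera_params(name): a dict with "K" (3x3 intrinsics, pixels), "camera_from_world" (4x4, takes a point from world to camera coordinates). Camera axes: x right, y up, looking along -z (the intrinsics and any distortion apply to the point x, -y, -z); pixel columns grow to the right and rows downward; lengths in m; the calibration is good to about 2 mm. A picture is of the moment at which its call begins. camera_params takes no time and is no camera call.
- close_job(): hands the job in; it is judged then, once.
The state is a dict: "time": time; "joint_positions": joint angles; "qd": joint speeds; "tau": joint torques, N m; "tcp_pos": TCP position; "ee_rot": TCP orientation; "contact_force": force on the tool from outside, world axes, zero at the start; "moment": the same for the moment, N m; "grip_width": finger opening in m; "grasp_force": force on a finger pad.
Only numpy, scipy, OpenCV 4.12 (cv2) and the standard library are available. Lean on these libraries where they do the work, as an engineer would, in place of code of your own. Each camera call takes 0.05 s, during which the arm holds its last target. There are 200 camera calls.

## Task

Take the stirring rod from its stand, dip it right down among the white polishing balls in the green hopper and stir them about with at least six strokes from one end of the hopper to the other, so that they get well shifted in both halves, keeping the gate shut, then stand the rod back in its hole and let it go. Then take the black knob and pull the hopper's spring-loaded gate out until its white crossbar lies in line with the red marks, so that all the balls drop into the tray, and finish holding it there: do not let go. Spill no balls, do not shift the red marks, and leave the red-lidded jar, the brown bottle beside the hopper and the charcoal block alone.

Things in the scene. Friction and masses are not known exactly. Their poses are not given: they have to be found in the camera images.
- hopper: Ball hopper bolted to the bench. Origin at the bench top under the middle of the green open hopper; x points away from the knob (the gate pulls out along -x), y to the left seen from the knob, z up. Base plate 150 mm wide, x -195 to +65 mm. Steel rails along x at y = +-64 mm, 55 to 65 mm high, x -193 to +52 mm; dark spring barrels on them beside the hopper, top at 81 mm.
- hopper_floor (a point): Middle of the hopper's floor, the top of the closed gate, 64 mm above the bench. Inside the hopper measures 60 (x) by 100 (y) mm; 6 mm walls, rim 115 mm above the bench. A ball can jam between rod and wall if the rod axis comes nearer than 20 mm to a wall. Axes as the hopper.
- tray_floor (a point): Middle of the floor of the fixed aluminium catch tray under the gate, 11 mm above the bench; the tray is 110 by 112 mm outside, its rim 46 mm above the bench.
- gate (a joint): Slide of the flat steel gate that is the hopper's floor: 0 closed, grows in metres as it is pulled out along the hopper's -x; hard stop at 0.095. A spring pulls it shut: 1.8 N when closed, growing by 0.6 N per 10 mm (about 6 N at the mark); it snaps back if let go.
- gate_knob (a point): Point to grip on the gate's upright black knob: on the knob's axis, 98 mm above the bench, 88 mm in front of the hopper's middle when closed. The stem is round, 15 mm in diameter, free from 70 to 114 mm height, with a head 24 mm in diameter on top up to 127 mm. It stands 45 mm clear of the hopper wall.
- gate_index (a point): Centre line of the white crossbar of the gate (8 mm wide, 108 mm long, under the knob, top at 68 mm): the index that is brought in line with the red mark. Same axes as the hopper; it moves with the gate, directly below gate_knob.
- mark (a joint): Where the red mark stands along the rails: the gate opening in metres at which the white crossbar lies exactly between the red collars. It differs from run to run (0.062 to 0.076). The collars are stiff on the rails and are to be left where they are.
- mark_point (a point): Middle between the two red collars (8 mm long, 18 mm wide, 70 mm high, one on each rail), at the height of the crossbar's top. Same axes as the hopper.
- rod_stand: Wooden block, 56 by 56 mm, 55 mm high, fixed to the bench, origin at the bench under its middle. In its top a central upright hole 16 mm in diameter (4 mm chamfer), 45 mm deep, in which the stirring rod stands. It may stand left or right of the hopper.
- stir_rod: Stirring rod, 150 mm long, about 70 g: steel, 10 mm in diameter with a flat tip bevelled by 1 mm, with a round wooden grip 16 mm in diameter on its upper 58 mm. Origin at its lower tip, z along the rod to the grip end. It stands upright in the stand's hole with the tip 10 mm above the bench.
- rod_grip (a point): Middle of the wooden grip on the rod's axis, 122 mm from the tip.
- rivet_jar: Glass jar of rivets with a red lid, 52 mm across, 76 mm high, origin under its middle. Bystander.
- flux_bottle: Brown glass bottle with a black cap, 47 mm across, 116 mm high, origin under its middle. Bystander.
- charcoal_block: Black charcoal block, 62 by 101 by 29 mm, origin under its middle. Bystander.
- ball_0_center (a point): Centre of white ceramic ball 1 of 6, 14 mm in diameter, 10 g, slippery; starts in the hopper on the gate.
- ball_1_center (a point): Centre of white ceramic ball 2 of 6, 14 mm in diameter, 10 g, slippery; starts in the hopper on the gate.
- ball_2_center (a point): Centre of white ceramic ball 3 of 6, 14 mm in diameter, 10 g, slippery; starts in the hopper on the gate.
- ball_3_center (a point): Centre of white ceramic ball 4 of 6, 14 mm in diameter, 10 g, slippery; starts in the hopper on the gate.
- ball_4_center (a point): Centre of white ceramic ball 5 of 6, 14 mm in diameter, 10 g, slippery; starts in the hopper on the gate.
- ball_5_center (a point): Centre of white ceramic ball 6 of 6, 14 mm in diameter, 10 g, slippery; starts in the hopper on the gate.
Not all that is in view belongs to the job. Leave any pink or turquoise look-alike of the stir_rod alone.

How it is judged:
On the way, in this order (a step that is already met when the one before it is completed fails the run):
1. the rod stirs among the balls at the left end of the hopper (y of stir_rod in the frame of hopper between 0.01 and 0.05 m and y of stir_rod in the frame of hopper above -0.05 m and x of stir_rod in the frame of hopper between -0.03 and 0.03 m and z of stir_rod in the frame of hopper below 0.077 m and value of joint gate below 0.01 m), for 0.05 s.
2. the rod has swept to the right end (y of stir_rod in the frame of hopper between -0.05 and -0.01 m and y of stir_rod in the frame of hopper below 0.05 m and x of stir_rod in the frame of hopper between -0.03 and 0.03 m and z of stir_rod in the frame of hopper below 0.077 m and value of joint gate below 0.01 m), for 0.05 s.
3. the rod has swept to the left end again (all of step 1), for 0.05 s.
4. the rod has swept to the right end again, and balls from both halves of the hopper have been shifted by more than 6 mm, with the gate still shut (all of step 2 and distance of any of ball_0_center, ball_1_center, ball_2_center from where it was at the start of the episode above 0.006 m and distance of any of ball_3_center, ball_4_center, ball_5_center from where it was at the start of the episode above 0.006 m), for 0.05 s.
5. the rod stands released in its stand, with the gate still shut (horizontal distance between stir_rod and rod_stand below 0.01 m and z of stir_rod in the frame of rod_stand below 0.02 m and angle between stir_rod's own z axis and vertical below 0.3 rad and contact force between the fingers and stir_rod below 0.1 N and value of joint gate below 0.01 m), for 0.2 s.
At the end, for the whole second after the job is handed in: The gripper holds the gate (more than 1 N on it) with the white crossbar within 6 mm of the red marks, all six balls lie in the catch tray, and the rod stands upright (within 0.3 rad) and released in its stand (horizontal distance between stir_rod and rod_stand below 0.01 m and z of stir_rod in the frame of rod_stand below 0.02 m and angle between stir_rod's own z axis and vertical below 0.3 rad and contact force between the fingers and stir_rod below 0.1 N and x of ball_0_center in the frame of hopper between -0.055 and 0.055 m and y of ball_0_center in the frame of hopper between -0.056 and 0.056 m and height (world z) of ball_0_center between 0.014 and 0.05 m and x of ball_1_center in the frame of hopper between -0.055 and 0.055 m and y of ball_1_center in the frame of hopper between -0.056 and 0.056 m and height (world z) of ball_1_center between 0.014 and 0.05 m and x of ball_2_center in the frame of hopper between -0.055 and 0.055 m and y of ball_2_center in the frame of hopper between -0.056 and 0.056 m and height (world z) of ball_2_center between 0.014 and 0.05 m and x of ball_3_center in the frame of hopper between -0.055 and 0.055 m and y of ball_3_center in the frame of hopper between -0.056 and 0.056 m and height (world z) of ball_3_center between 0.014 and 0.05 m and x of ball_4_center in the frame of hopper between -0.055 and 0.055 m and y of ball_4_center in the frame of hopper between -0.056 and 0.056 m and height (world z) of ball_4_center between 0.014 and 0.05 m and x of ball_5_center in the frame of hopper between -0.055 and 0.055 m and y of ball_5_center in the frame of hopper between -0.056 and 0.056 m and height (world z) of ball_5_center between 0.014 and 0.05 m and x of gate_index in the frame of mark_point between -0.006 and 0.006 m and contact force between the fingers and gate above 1 N and contact force between stir_rod and gate below 0.1 N); the arm keeps its last pose, push and grip.
It fails at once if the jar is moved more than 3 cm or tipped (distance of rivet_jar from where it was at the start of the episode above 0.03 m or angle between rivet_jar's own z axis and vertical above 0.5 rad).
It fails at once if the brown bottle is moved more than 3 cm or tipped (distance of flux_bottle from where it was at the start of the episode above 0.03 m or angle between flux_bottle's own z axis and vertical above 0.5 rad).
It fails at once if the charcoal block is moved more than 3 cm or tipped (distance of charcoal_block from where it was at the start of the episode above 0.03 m or angle between charcoal_block's own z axis and vertical above 0.5 rad).
It fails at once if the red mark is shifted more than 4 mm (distance of mark_point from where it was at the start of the episode above 0.004 m).
It fails at once if a ball is spilled on the bench or off it (height (world z) of any of ball_0_center, ball_1_center, ball_2_center, ball_3_center, ball_4_center, ball_5_center below 0.01 m).
It also fails if it takes over 61 s, if anything falls off the work surface, if the arm or the gripper's body presses on something with over 40 N, if the wrist force passes 120 N, or if a joint passes its speed limit or range.

## Working session

There is one attempt and no reset: what is moved stays moved. The work goes in short steps, Python scripts to look and compute and a tool call to move; the robot and the scene stay as the last step left them, time stands still between calls to the robot, and variables do not carry over. Pictures are saved under pics/ and viewed, at most 10 in all, crops included, and the job is handed in when it is done.

Besides the shell and the picture viewer there is one more tool, called after ">>>" as name(argument=value, ...), one argument or row to a line, values as JSON. arm_command: Moves the arm, as the interface text tells. Its arguments: {"type":"object","properties":{"series":{"type":"array","items":{"type":"array","items":{"type":"array","items":{"type":"number"}}}},"grip_force":{"type":"number"}},"required":["series"]}

```bash
mkdir -p pics; ls; python3 - <<'E'
from workcell import *
import cv2,numpy as np
for n in("side","top"):
    im=camera(n); cv2.imwrite(f"pics/{n}0.png",cv2.cvtColor(im,cv2.COLOR_RGB2BGR)); p=camera_params(n)
    print(n,p.keys(),np.array(p["K"]).tolist(),np.round(p["camera_from_world"],4).tolist(),p.get("dist"))
s=get_state();print(s)
E
```

```text
pics
side dict_keys(['K', 'camera_from_world']) [[408.6618956157287, 0.0, 253.9672493004722], [0.0, 408.6618956157287, 193.79306148720218], [0.0, 0.0, 1.0]] [[-0.9732, -0.2294, 0.014, 0.5203], [0.0937, -0.3403, 0.9356, -0.1897], [-0.2099, 0.9119, 0.3527, -0.9804], [0.0, 0.0, 0.0, 1.0]] None
top dict_keys(['K', 'camera_from_world']) [[446.19063386783426, 0.0, 261.4179405284696], [0.0, 446.19063386783426, 190.8853115506588], [0.0, 0.0, 1.0]] [[-0.0144, -0.9998, -0.0096, -0.0831], [0.9897, -0.0157, 0.1422, -0.5765], [-0.1423, -0.0075, 0.9898, -1.0257], [0.0, 0.0, 0.0, 1.0]] None
{'time': 0.1, 'joint_positions': array([-1.23812614e+00,  3.59433863e-01,  1.51131516e+00,  4.16469036e-05,
        1.27250344e+00, -1.15098832e-01]), 'qd': array([ 0.0002713 ,  0.00048499, -0.00087232, -0.0003143 , -0.00078508,
        0.00122003]), 'tau': array([ 3.39357503e-04, -5.16356850e+01, -2.71406829e+01,  6.76478469e-02,
        2.76307709e-02, -3.38281825e-05]), 'tcp_pos': array([ 0.25966905, -0.54054419,  0.40389632]), 'ee_rot': array([ 9.75043400e-01,  2.22012790e-01, -7.03226879e-05, -8.27159971e-04]), 'contact_force': array([ 0.28461071, -0.21692203, -0.35196933]), 'moment': array([ 0.02065424, -0.0073676 , -0.01273719]), 'grasp_force': 0.0, 'grip_width': 0.08773337471741453}
```

View pics/side0.png

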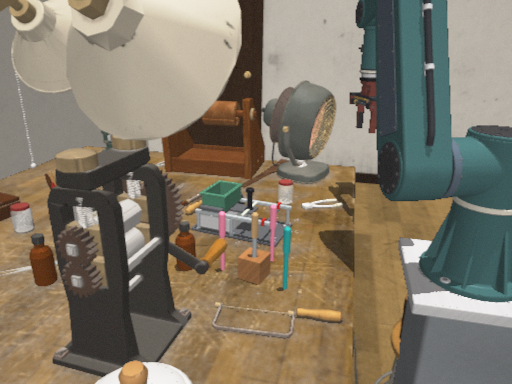

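View pics/top0.png

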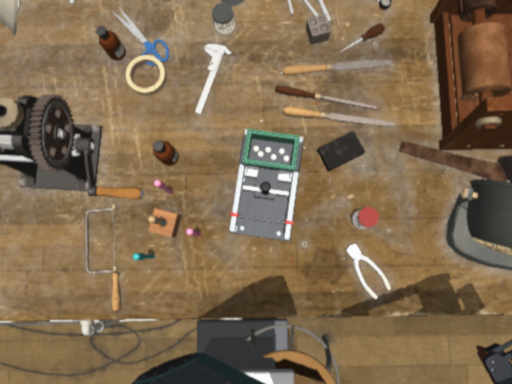

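The top view shows the hopper's green rim at about (273,150) and the knob at (265,187). The red marks are at (234,215) and (291,222), with the rod and stand at (163,222). There are pink rods at (160,185) and (193,232), a turquoise one at (143,257) and the bottle at (165,152). Next I'll crop for detail.

```bash
cat > h.py <<'E'
from workcell import *
import cv2,numpy as np
P={n:camera_params(n) for n in("side","top")}
def ray(n,u,v):
    K=np.array(P[n]["K"]);T=np.array(P[n]["camera_from_world"]);R=T[:3,:3]
    d=np.linalg.inv(K)@[u,v,1.]; d=R.T@(d*[1,-1,-1]); return -R.T@T[:3,3],d
def plane(n,u,v,z):
    o,d=ray(n,u,v); return o+d*(z-o[2])/d[2]
def proj(n,p):
    T=np.array(P[n]["camera_from_world"]);q=(T[:3,:3]@p+T[:3,3])*[1,-1,-1];q=np.array(P[n]["K"])@q;return q[:2]/q[2]
def tri(a,b):
    o1,d1=ray(*a);o2,d2=ray(*b);s=np.linalg.lstsq(np.c_[d1,-d2],o2-o1,rcond=None)[0]
    p,q=o1+s[0]*d1,o2+s[1]*d2;return (p+q)/2,np.linalg.norm(p-q)
E
python3 - <<'E'
from h import *
t=cv2.imread("pics/top0.png");s=cv2.imread("pics/side0.png")
a=cv2.resize(t[115:275,125:325],None,fx=4,fy=4,interpolation=cv2.INTER_CUBIC)
b=cv2.resize(s[170:310,170:350],None,fx=4,fy=4,interpolation=cv2.INTER_CUBIC)
# cut to 800x600
cv2.imwrite("pics/topc.png",a[:600]);cv2.imwrite("pics/sidec.png",b)
for n,im in(("top",t),("side",s)):
    h=cv2.cvtColor(im,cv2.COLOR_BGR2HSV)
    for c,lo,hi in(("green",(60,80,40),(85,255,255)),("red",(0,200,120),(4,255,255)),("red2",(176,200,120),(180,255,255)),("pink",(150,90,120),(174,255,255)),("turq",(86,150,80),(95,255,255))):
        m=cv2.inRange(h,lo,hi);k,_,st,ce=cv2.connectedComponentsWithStats(m)
        for i in range(1,k):
            if st[i,4]>5: print(n,c,st[i],ce[i].round(1))
E
```

```text
top green [243 130  56  40 813] [270.7 148.6]
top green [145 257   7   1   7] [148. 257.]
top pink [157 180   5   7  17] [159.2 183.8]
top pink [188 229   6   6  17] [191.6 232.2]
top turq [138 255   3   4   9] [139.1 256.3]
side green [201 181  41  31 824] [221.6 194.4]
side pink [270 206   7  55 207] [272.4 228.5]
side pink [219 211   7  27 146] [221.5 224.7]
side pink [221 253   3  17  48] [222.  261.5]
side turq [283 227   8  62 263] [286. 252.]
```

View pics/topc.png

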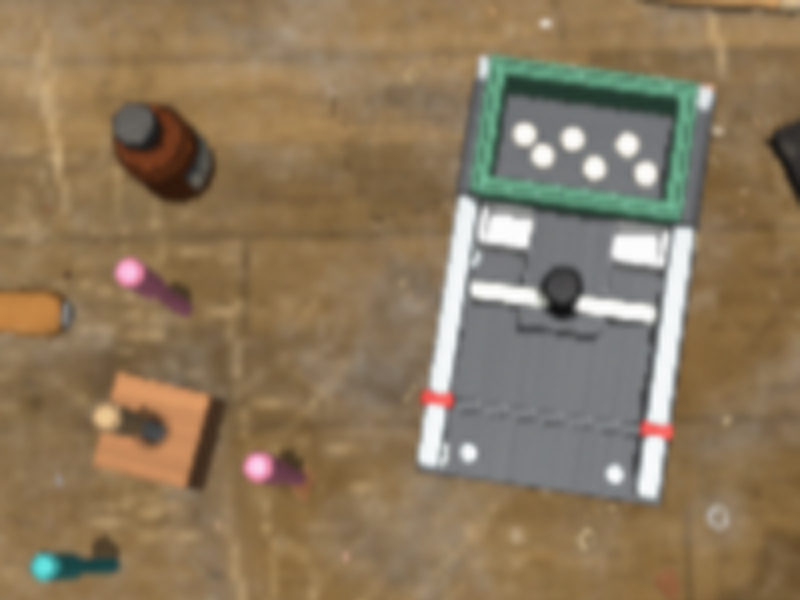

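View pics/sidec.png

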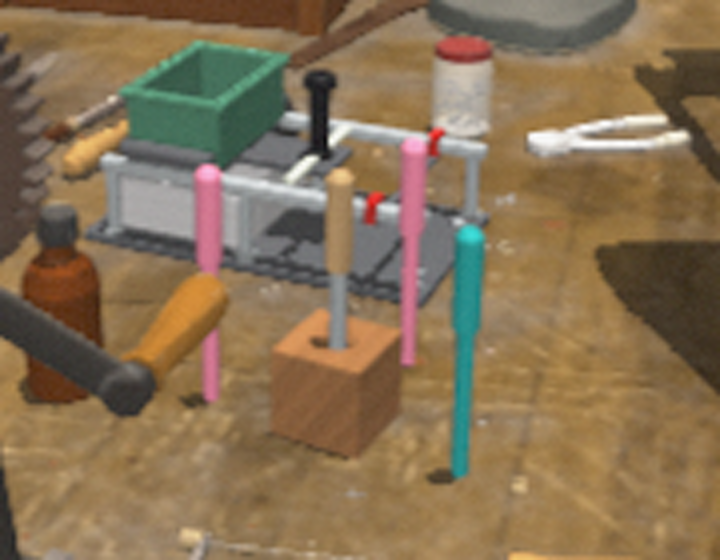

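The top crop shows the hopper with six balls, the knob head at crop (562,283) and the crossbar from (475,290) to (655,314). The collars are at (437,399) and (656,431), the stand hole at (153,430) and the rod top at (107,415). The side crop confirms the rod in the wooden block, with three look-alikes standing around it.

```bash
python3 - <<'E'
from h import *
np.set_printoptions(precision=4,suppress=True)
c=lambda u,v:((u+.5)/4-.5+125,(v+.5)/4-.5+115)
s=lambda u,v:((u+.5)/4-.5+170,(v+.5)/4-.5+170)
t=lambda u,v,z:plane("top",*c(u,v),z)
print("camtop",ray("top",0,0)[0],"camside",ray("side",0,0)[0])
rim=np.array([t(487,57,.115),t(715,85,.115),t(685,222,.115),t(470,195,.115)]);print("rim",rim,[np.linalg.norm(rim[i]-rim[(i+1)%4]) for i in range(4)],rim.mean(0))
A,B=t(437,399,.070),t(656,431,.070);print("collars",A,B,np.linalg.norm(A-B),(A+B)/2)
C,D=t(472,290,.068),t(655,314,.068);print("bar",C,D,np.linalg.norm(C-D),(C+D)/2)
kn=t(563,283,.127);print("knob top",kn,"side",tri(("top",*c(563,283)),("side",*s(320,76))))
for nm,ax in(("rim",rim[0]-rim[1]+rim[3]-rim[2]),("col",A-B),("bar",C-D)):
    print(nm,"yaw of hopper y axis minus90",np.degrees(np.arctan2(ax[1],ax[0]))-90)
st=np.array([t(117,374,.055),t(215,398,.055),t(192,488,.055),t(97,465,.055)]);print("stand",st,[np.linalg.norm(st[i]-st[(i+1)%4]) for i in range(4)],st.mean(0),"hole",t(153,430,.055))
print("rodtop",t(107,415,.160),tri(("top",*c(107,415)),("side",*s(341,172))))
for n,a,b in(("pink1",(130,271),(209,171)),("pink2",(258,466),(414,145)),("turq",(43,567),(470,232)),("bottle",(135,124),(58,212))):
    print(n,tri(("top",*c(*a)),("side",*s(*b))))
for n,a in(("pink1",(212,400)),("pink2",(409,364)),("turq",(460,477))): print(n,"foot",plane("side",*s(*a),0))
print("handle",t(70,312,.1),t(0,312,.1), tri(("top",*c(65,312)),("side",*s(222,292))))
E
```

```text
camtop [ 0.4234 -0.0997  1.0964] camside [0.3183 0.9488 0.5161]
rim [[ 0.7071 -0.0603  0.115 ]
 [ 0.6886 -0.189   0.115 ]
 [ 0.6102 -0.17    0.115 ]
 [ 0.6275 -0.05    0.115 ]] [np.float64(0.13002217678700234), np.float64(0.08068268251409778), np.float64(0.12131078966006842), np.float64(0.08026425401460141)] [ 0.6583 -0.1173  0.115 ]
collars [ 0.5172 -0.0276  0.07  ] [ 0.4968 -0.1535  0.07  ] 0.1274873326715618 [ 0.507  -0.0906  0.07  ]
bar [ 0.5808 -0.0483  0.068 ] [ 0.565  -0.1546  0.068 ] 0.10747465591958946 [ 0.5729 -0.1014  0.068 ]
knob top [ 0.5749 -0.1013  0.127 ] side (array([ 0.5741, -0.1015,  0.1242]), np.float64(0.002439797558094399))
rim yaw of hopper y axis minus90 -8.207458174825618
col yaw of hopper y axis minus90 -9.195242363979418
bar yaw of hopper y axis minus90 -8.456671007272519
stand [[0.5362 0.1615 0.055 ]
 [0.5212 0.1036 0.055 ]
 [0.4688 0.1164 0.055 ]
 [0.483  0.1721 0.055 ]] [np.float64(0.059774948094785896), np.float64(0.05387557017197298), np.float64(0.05748933381837942), np.float64(0.05423325961666789)] [0.5023 0.1384 0.055 ] hole [0.5029 0.1397 0.055 ]
rodtop [0.5032 0.14   0.16  ] (array([0.5026, 0.1401, 0.1591]), np.float64(0.0014622541435395798))
pink1 (array([0.5813, 0.1321, 0.1476]), np.float64(0.0013348374847371768))
pink2 (array([0.4756, 0.0622, 0.1472]), np.float64(0.0006772371294196037))
turq (array([0.4242, 0.1751, 0.1482]), np.float64(0.0004967060360443795))
bottle (array([0.6713, 0.1391, 0.1143]), np.float64(0.0006806146006468344))
pink1 foot [0.5798 0.1355 0.    ]
pink2 foot [0.4736 0.0637 0.    ]
turq foot [0.4227 0.1784 0.    ]
handle [0.5669 0.1775 0.1   ] [0.5676 0.2172 0.1   ] (array([0.5631, 0.1799, 0.0978]), np.float64(0.008453956876925699))
```

Measured values:
- **Rod:** (0.503, 0.140).
- **Hopper:** about (0.660, -0.115), yaw about -8.7°.
- **Knob:** (0.574, -0.1015).
- **Mark:** about 0.067 m.

These fit the given sizes and heights. The current tool yaw already keeps the fingers clear of the look-alikes, so I'll move to just above the rod.

>>> arm_command(
  series=[
    [[0.0257, -0.0255, 0.0015, 0, 0, 0, 0.6], [0.0257, -0.0255, 0.0015, 0, 0, 0, 0.6], [0.0257, -0.0255, 0.0015, 0, 0, 0, 0.6], [0.0257, -0.0255, 0.0015, 0, 0, 0, 0.6], [0.0257, -0.0255, 0.0015, 0, 0, 0, 0.6], [0.0257, -0.0255, 0.0015, 0, 0, 0, 0.6], [0.0257, -0.0255, 0.0015, 0, 0, 0, 0.6], [0.0257, -0.0255, 0.0015, 0, 0, 0, 0.6], [0.0257, -0.0255, 0.0015, 0, 0, 0, 0.6], [0.0257, -0.0255, 0.0015, 0, 0, 0, 0.6], [0.0257, -0.0255, 0.0015, 0, 0, 0, 0.6], [0.0257, -0.0255, 0.0015, 0, 0, 0, 0.6], [0.0257, -0.0255, 0.0015, 0, 0, 0, 0.6], [0.0257, -0.0255, 0.0015, 0, 0, 0, 0.6], [0.0257, -0.0255, 0.0015, 0, 0, 0, 0.6], [0.0257, -0.0255, 0.0015, 0, 0, 0, 0.6], [0.0257, -0.0255, 0.0015, 0, 0, 0, 0.6], [0.0257, -0.0255, 0.0015, 0, 0, 0, 0.6], [0.0257, -0.0255, 0.0015, 0, 0, 0, 0.6], [0, 0, 0, 0, 0, 0, 0.6]],
  ],
)

```text
time: 1.77
tcp_pos: [0.4917, 0.1121, 0.376]
ee_rot: [0.975, 0.224, 0.001, -0.001]
contact_force: [0.3, -0.2, 0.3]
grip_width: 0.0525
grasp_force: 0.0
```

```bash
cat > d.py <<'E'
import sys
from h import *
from scipy.spatial.transform import Rotation as Ro
def delta(*tgt):
    s=get_state();R=Ro.from_quat(s["ee_rot"]);p=s["tcp_pos"]
    print("t %.2f"%s["time"],"tcp",p.round(4),"tilt deg",np.degrees(np.arccos(-R.as_matrix()[2,2])).round(2),"ybear",np.degrees(np.arctan2(*R.as_matrix()[[1,0],1])).round(2),"F",np.round(s["contact_force"],1),"w",round(s["grip_width"],4),s["grasp_force"])
    for t in tgt: print(t,"tool shift",R.inv().apply(np.array(t)-p).round(4))
if __name__=="__main__": delta(*[tuple(map(float,a.split(','))) for a in sys.argv[1:]])
E
python3 d.py .503,.140,.375 .503,.140,.292
```

```text
t 1.77 tcp [0.4917 0.1121 0.376 ] tilt deg 0.18 ybear -64.13 F [ 0.3 -0.2  0.3] w 0.0525 0.0
(0.503, 0.14, 0.375) tool shift [ 0.0224 -0.0202  0.001 ]
(0.503, 0.14, 0.292) tool shift [ 0.0222 -0.0201  0.084 ]
```

>>> arm_command(
  series=[
    [[0.0112, -0.0101, 0, 0, 0, 0, 0.6], [0.0112, -0.0101, 0, 0, 0, 0, 0.6], [0, 0, 0, 0, 0, 0, 0.6], [0, 0, 0, 0, 0, 0, 0.6]],
  ],
)

```text
time: 2.1
tcp_pos: [0.5014, 0.1351, 0.3759]
ee_rot: [0.975, 0.223, -0.0, 0.0]
contact_force: [-0.8, 0.1, 0.3]
grip_width: 0.0525
grasp_force: 0.0
```

```bash
python3 d.py .503,.140,.292; python3 - <<'E'
from h import *
cv2.imwrite("pics/t1.png",cv2.cvtColor(camera("top"),cv2.COLOR_RGB2BGR))
s=cv2.cvtColor(camera("side"),cv2.COLOR_RGB2BGR)[130:290,160:360];cv2.imwrite("pics/s1.png",cv2.resize(s,None,fx=3,fy=3))
E
```

```text
t 2.10 tcp [0.5014 0.1351 0.3759] tilt deg 0.06 ybear -64.27 F [-0.8  0.1  0.3] w 0.0525 0.0
(0.503, 0.14, 0.292) tool shift [ 0.0037 -0.0037  0.0839]
```

View pics/s1.png

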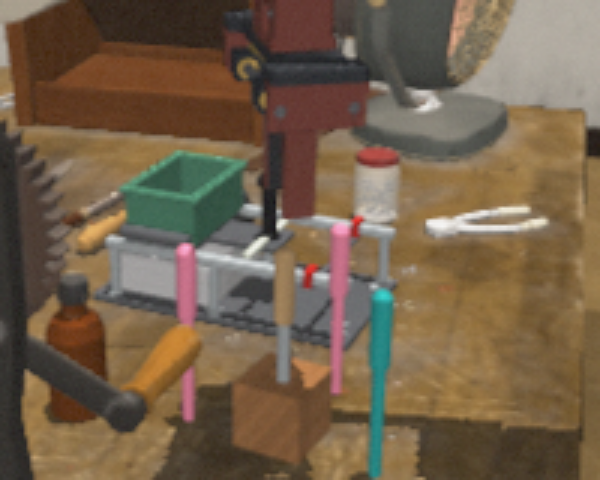

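The fingers (crop 270–310, row 215) straddle the rod top (286,250), and the look-alikes are clear. Next I'll descend and grip.

>>> arm_command(
  series=[
    [[0.002, -0.002, 0.01, 0, 0, 0, 0.6], [0, 0, 0.02, 0, 0, 0, 0.6], [0, 0, 0.02, 0, 0, 0, 0.6], [0, 0, 0.02, 0, 0, 0, 0.6], [0, 0, 0.014, 0, 0, 0, 0.6], [0, 0, 0, 0, 0, 0, 0.6], [0, 0, 0, 0, 0, 0, 0.6], [0, 0, 0, 0, 0, 0, 0.6]],
  ],
)

```text
time: 2.87
tcp_pos: [0.5028, 0.1376, 0.2926]
ee_rot: [0.975, 0.222, 0.0, -0.0]
contact_force: [0.3, 1.1, 0.6]
grip_width: 0.0526
grasp_force: 0.0
```

```bash
python3 d.py .503,.140,.292
```

```text
t 2.87 tcp [0.5028 0.1376 0.2926] tilt deg 0.03 ybear -64.37 F [0.3 1.1 0.6] w 0.0526 0.0
(0.503, 0.14, 0.292) tool shift [ 0.0012 -0.0021  0.0006]
```

>>> arm_command(
  series=[
    [[0.001, -0.002, 0, 0, 0, 0, 0.4], [0, 0, 0, 0, 0, 0, 0.2], [0, 0, 0, 0, 0, 0, 0], [0, 0, 0, 0, 0, 0, 0], [0, 0, 0, 0, 0, 0, 0], [0, 0, 0, 0, 0, 0, 0], [0, 0, 0, 0, 0, 0, 0]],
  ],
  grip_force=35,
)

```text
time: 3.45
tcp_pos: [0.5026, 0.1401, 0.2923]
ee_rot: [0.975, 0.222, 0.0, -0.0]
contact_force: [-0.4, 0.6, 1.9]
grip_width: 0.0153
grasp_force: 35.0
```

```bash
python3 d.py .503,.140,.292
```

```text
t 3.45 tcp [0.5026 0.1401 0.2923] tilt deg 0.01 ybear -64.34 F [-0.4  0.6  1.9] w 0.0153 34.98945193205145
(0.503, 0.14, 0.292) tool shift [0.0003 0.0003 0.0003]
```

>>> arm_command(
  series=[
    [[0, 0, -0.015, 0, 0, 0, 0], [0, 0, -0.025, 0, 0, 0, 0], [0, 0, -0.03, 0, 0, 0, 0], [0, 0, -0.035, 0, 0, 0, 0], [0, 0, -0.035, 0, 0, 0, 0], [0, 0, 0, 0, 0, 0, 0], [0, 0, 0, 0, 0, 0, 0]],
  ],
)

```text
time: 4.03
tcp_pos: [0.5032, 0.1402, 0.4343]
ee_rot: [0.975, 0.222, 0.002, 0.0]
contact_force: [-0.5, 0.7, -0.8]
grip_width: 0.0153
grasp_force: 35.0
```

```bash
python3 d.py .66,-.115,.43; python3 - <<'E'
from h import *
c=lambda u,v:((u+.5)/4-.5+125,(v+.5)/4-.5+115)
th=np.radians(-8.7);H=np.array([.660,-.115]);R=np.array([[np.cos(th),-np.sin(th)],[np.sin(th),np.cos(th)]])
for u,v in((525,134),(543,155),(572,138),(595,168),(627,144),(645,173)): print((R.T@(plane("top",*c(u,v),.071)[:2]-H)).round(4))
for p in((0,.025),(0,-.025),(0,.01)): print(p,(H+R@p).round(4))
s=cv2.cvtColor(camera("side"),cv2.COLOR_RGB2BGR)[100:290,170:360];cv2.imwrite("pics/s2.png",cv2.resize(s,None,fx=3,fy=3))
E
```

```text
t 4.03 tcp [0.5032 0.1402 0.4343] tilt deg 0.28 ybear -64.34 F [-0.5  0.7 -0.8] w 0.0153 34.98805257419008
(0.66, -0.115, 0.43) tool shift [0.0308 0.298  0.0048]
[0.0074 0.0361]
[-0.0037  0.0239]
[0.0087 0.0084]
[-0.0074 -0.0074]
[ 0.0095 -0.0241]
[-0.0064 -0.0369]
(0, 0.025) [ 0.6638 -0.0903]
(0, -0.025) [ 0.6562 -0.1397]
(0, 0.01) [ 0.6615 -0.1051]
```

View pics/s2.png

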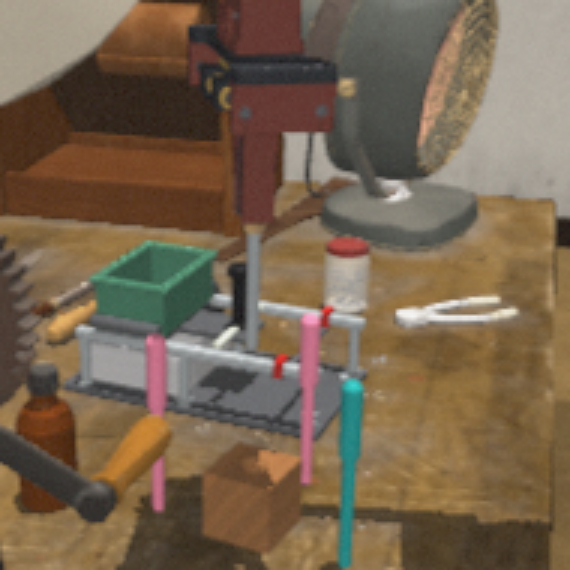

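The rod hangs straight in the grip with its tip clear, and the stand is empty. The ball positions come out symmetric about my hopper origin. I'll enter at the free spot (-8, +8 mm) in the hopper frame.

>>> arm_command(
  series=[
    [[0.0029, 0.0287, 0, 0, 0, 0, 0], [0.0029, 0.0287, 0, 0, 0, 0, 0], [0.0029, 0.0287, 0, 0, 0, 0, 0], [0.0029, 0.0287, 0, 0, 0, 0, 0], [0.0029, 0.0287, 0, 0, 0, 0, 0], [0.0029, 0.0287, 0, 0, 0, 0, 0], [0.0029, 0.0287, 0, 0, 0, 0, 0], [0.0029, 0.0287, 0, 0, 0, 0, 0], [0.0029, 0.0287, 0, 0, 0, 0, 0], [0.0029, 0.0287, 0, 0, 0, 0, 0], [0, 0, 0, 0, 0, 0, 0], [0, 0, 0, 0, 0, 0, 0], [0, 0, 0, 0, 0, 0, 0]],
  ],
)

```text
time: 5.17
tcp_pos: [0.6522, -0.1057, 0.4299]
ee_rot: [0.975, 0.222, -0.002, -0.001]
contact_force: [0.3, 0.9, -0.6]
grip_width: 0.0157
grasp_force: 35.0
```

```bash
python3 d.py .6533,-.1059,.434; python3 - <<'E'
from h import *
t=cv2.cvtColor(camera("top"),cv2.COLOR_RGB2BGR)[80:260,180:380]
s=cv2.cvtColor(camera("side"),cv2.COLOR_RGB2BGR)[100:280,150:350]
cv2.imwrite("pics/c3.png",cv2.resize(np.hstack([t,s]),None,fx=2,fy=2,interpolation=cv2.INTER_CUBIC))
E
```

```text
t 5.17 tcp [ 0.6522 -0.1057  0.4299] tilt deg 0.26 ybear -64.37 F [ 0.3  0.9 -0.6] w 0.0157 34.98809100630751
(0.6533, -0.1059, 0.434) tool shift [ 0.0009  0.0006 -0.0041]
```

View pics/c3.png

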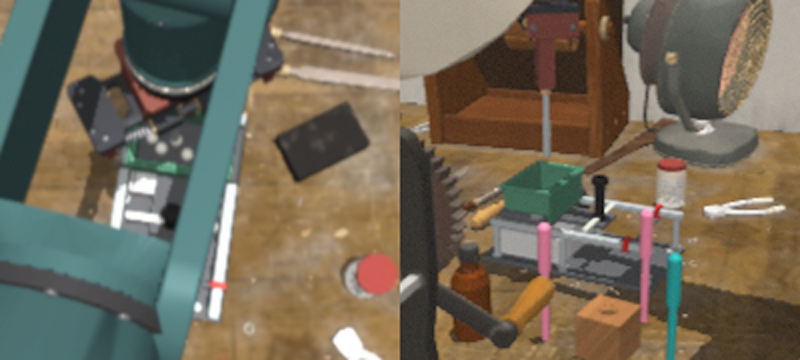

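```bash
python3 - <<'E'
from h import *
print(proj("side",np.array([.6522,-.1057,.4299-.2823])),"seen ~(223.5,178)")
E
```

```text
[222.96018007 177.81499055] seen ~(223.5,178)
```

>>> arm_command(
  series=[
    [[0, 0, 0.012, 0, 0, 0, 0], [0, 0, 0.012, 0, 0, 0, 0], [0, 0, 0.012, 0, 0, 0, 0], [0, 0, 0, 0, 0, 0, 0]],
  ],
)

```text
time: 5.6
tcp_pos: [0.6516, -0.1052, 0.3922]
ee_rot: [0.975, 0.222, -0.003, -0.001]
contact_force: [-1.7, 0.2, -1.1]
grip_width: 0.0155
grasp_force: 35.0
```

>>> arm_command(
  series=[
    [[0, 0, 0.01, 0, 0, 0, 0], [0, 0, 0.01, 0, 0, 0, 0], [0, 0, 0.01, 0, 0, 0, 0], [0, 0, 0.009, 0, 0, 0, 0], [0, 0, 0, 0, 0, 0, 0], [0, 0, 0, 0, 0, 0, 0]],
  ],
)

```text
time: 6.1
tcp_pos: [0.6528, -0.106, 0.3562]
ee_rot: [0.975, 0.222, -0.001, -0.0]
contact_force: [0.7, -0.4, -2.2]
grip_width: 0.0156
grasp_force: 35.0
```

```bash
python3 d.py .6628,-.0904,.351 .6569,-.1394,.351
```

```text
t 6.10 tcp [ 0.6528 -0.106   0.3562] tilt deg 0.1 ybear -64.35 F [ 0.7 -0.4 -2.2] w 0.0156 34.988151363650104
(0.6628, -0.0904, 0.351) tool shift [ 0.0158 -0.0097  0.0052]
(0.6569, -0.1394, 0.351) tool shift [-0.0107  0.0319  0.0052]
```

>>> arm_command(
  series=[
    [[0, 0, 0.004, 0, 0, 0, 0], [0.0084, -0.0051, 0, 0, 0, 0, 0], [0.0084, -0.0051, 0, 0, 0, 0, 0], [0, 0, 0, 0, 0, 0, 0], [0, 0, 0, 0, 0, 0, 0], [-0.0059, 0.0086, 0, 0, 0, 0, 0], [-0.0059, 0.0086, 0, 0, 0, 0, 0], [-0.0059, 0.0086, 0, 0, 0, 0, 0], [-0.0059, 0.0086, 0, 0, 0, 0, 0], [-0.0059, 0.0086, 0, 0, 0, 0, 0], [0, 0, 0, 0, 0, 0, 0], [0.005, 0.0034, 0, 0, 0, 0, 0], [0.0059, -0.0086, 0, 0, 0, 0, 0], [0.0059, -0.0086, 0, 0, 0, 0, 0], [0.0059, -0.0086, 0, 0, 0, 0, 0], [0.0059, -0.0086, 0, 0, 0, 0, 0], [0.0059, -0.0086, 0, 0, 0, 0, 0], [0, 0, 0, 0, 0, 0, 0], [0, 0, 0, 0, 0, 0, 0]],
  ],
)

```text
time: 7.68
tcp_pos: [0.6698, -0.0891, 0.3532]
ee_rot: [0.975, 0.223, -0.0, 0.0]
contact_force: [-0.2, 0.1, -1.6]
grip_width: 0.0155
grasp_force: 35.0
```

```bash
cat >> h.py <<'E'
def hop():
    th=np.radians(-8.7);H=np.array([.660,-.115]);R=np.array([[np.cos(th),-np.sin(th)],[np.sin(th),np.cos(th)]])
    p=get_state()["tcp_pos"];print("hopper frame",(R.T@(p[:2]-H)).round(4),"tip z",(p[2]-.2823).round(4))
E
python3 -c "
from h import *
hop();s=get_state();print(s['contact_force'],s['ee_rot'])"
```

```text
hopper frame [0.0057 0.0271] tip z 0.0709
[-0.1914553   0.11574635 -1.64234102] [ 9.74810299e-01  2.23035593e-01 -6.92652842e-05  2.72257667e-05]
```

>>> arm_command(
  series=[
    [[-0.0099, -0.0068, 0, 0, 0, 0, 0], [-0.0059, 0.0086, 0, 0, 0, 0, 0], [-0.0059, 0.0086, 0, 0, 0, 0, 0], [-0.0059, 0.0086, 0, 0, 0, 0, 0], [-0.0059, 0.0086, 0, 0, 0, 0, 0], [-0.0059, 0.0086, 0, 0, 0, 0, 0], [0, 0, 0, 0, 0, 0, 0], [0.0099, 0.0068, 0, 0, 0, 0, 0], [0.0059, -0.0086, 0, 0, 0, 0, 0], [0.0059, -0.0086, 0, 0, 0, 0, 0], [0.0059, -0.0086, 0, 0, 0, 0, 0], [0.0059, -0.0086, 0, 0, 0, 0, 0], [0.0059, -0.0086, 0, 0, 0, 0, 0], [0, 0, 0, 0, 0, 0, 0], [-0.0099, -0.0068, 0, 0, 0, 0, 0], [-0.0059, 0.0086, 0, 0, 0, 0, 0], [-0.0059, 0.0086, 0, 0, 0, 0, 0], [-0.0059, 0.0086, 0, 0, 0, 0, 0], [-0.0059, 0.0086, 0, 0, 0, 0, 0], [-0.0059, 0.0086, 0, 0, 0, 0, 0]],
  ],
)

```text
time: 9.35
tcp_pos: [0.6499, -0.1421, 0.3532]
ee_rot: [0.975, 0.222, 0.0, 0.0]
contact_force: [0.6, 0.4, -0.5]
grip_width: 0.0154
grasp_force: 35.0
```

```bash
python3 -c "
from h import *
hop();s=get_state();print(s['contact_force'],s['ee_rot'])"
```

```text
hopper frame [-0.0059 -0.0283] tip z 0.0709
[ 0.62280543  0.39841367 -0.48806701] [9.75150069e-01 2.21545227e-01 1.51353308e-04 1.77976950e-04]
```

Five strokes done. I'll do three more (L, R, L) and finish near the middle.

>>> arm_command(
  series=[
    [[0.0099, 0.0068, 0, 0, 0, 0, 0], [0.0059, -0.0086, 0, 0, 0, 0, 0], [0.0059, -0.0086, 0, 0, 0, 0, 0], [0.0059, -0.0086, 0, 0, 0, 0, 0], [0.0059, -0.0086, 0, 0, 0, 0, 0], [0.0059, -0.0086, 0, 0, 0, 0, 0], [0, 0, 0, 0, 0, 0, 0], [-0.0099, -0.0068, 0, 0, 0, 0, 0], [-0.0059, 0.0086, 0, 0, 0, 0, 0], [-0.0059, 0.0086, 0, 0, 0, 0, 0], [-0.0059, 0.0086, 0, 0, 0, 0, 0], [-0.0059, 0.0086, 0, 0, 0, 0, 0], [-0.0059, 0.0086, 0, 0, 0, 0, 0], [0.005, 0.0034, 0, 0, 0, 0, 0], [0.0059, -0.0086, 0, 0, 0, 0, 0], [0.0059, -0.0086, 0, 0, 0, 0, 0], [0.0059, -0.0086, 0, 0, 0, 0, 0], [0.0059, -0.0086, 0, 0, 0, 0, 0], [0.0059, -0.0086, 0, 0, 0, 0, 0], [0, 0, 0, 0, 0, 0, 0]],
  ],
)

```text
time: 11.02
tcp_pos: [0.664, -0.0863, 0.3532]
ee_rot: [0.975, 0.223, 0.0, -0.001]
contact_force: [0.3, 0.0, -1.1]
grip_width: 0.0153
grasp_force: 35.0
```

```bash
python3 -c "
from h import *
hop();s=get_state();print(s['contact_force'],s['ee_rot'])
t=cv2.cvtColor(camera('top'),cv2.COLOR_RGB2BGR)[80:220,200:360]
s=cv2.cvtColor(camera('side'),cv2.COLOR_RGB2BGR)[100:240,150:310]
cv2.imwrite('pics/c4.png',cv2.resize(np.hstack([t,s]),None,fx=2.5,fy=2.5,interpolation=cv2.INTER_CUBIC))"
```

```text
hopper frame [-0.0004  0.029 ] tip z 0.0709
[ 0.2507931   0.0189907  -1.14339358] [ 9.74731553e-01  2.23378712e-01  8.13374843e-05 -5.86518921e-04]
```

View pics/c4.png

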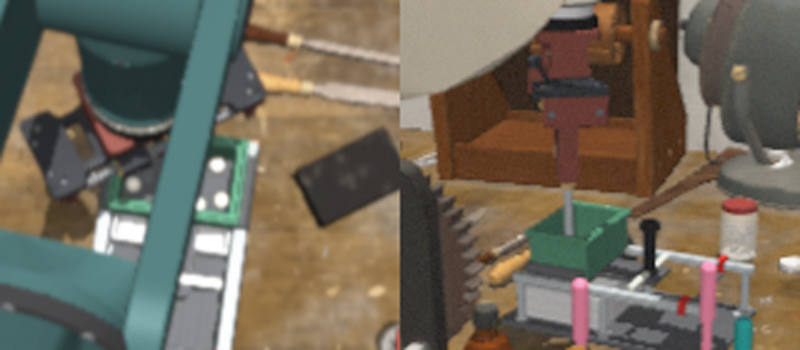

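The rod is at the left end inside the hopper, and the three balls in view on the right have moved, as has the one on the left. I'll lift out and carry the rod back over the stand.

>>> arm_command(
  series=[
    [[0, 0, -0.01, 0, 0, 0, 0], [0, 0, -0.02, 0, 0, 0, 0], [0, 0, -0.025, 0, 0, 0, 0], [0, 0, -0.027, 0, 0, 0, 0], [0, 0, 0, 0, 0, 0, 0], [-0.0047, -0.0274, 0, 0, 0, 0, 0], [-0.0047, -0.0274, 0, 0, 0, 0, 0], [-0.0047, -0.0274, 0, 0, 0, 0, 0], [-0.0047, -0.0274, 0, 0, 0, 0, 0], [-0.0047, -0.0274, 0, 0, 0, 0, 0], [-0.0047, -0.0274, 0, 0, 0, 0, 0], [-0.0047, -0.0274, 0, 0, 0, 0, 0], [-0.0047, -0.0274, 0, 0, 0, 0, 0], [-0.0047, -0.0274, 0, 0, 0, 0, 0], [-0.0047, -0.0274, 0, 0, 0, 0, 0], [0, 0, 0, 0, 0, 0, 0], [0, 0, 0, 0, 0, 0, 0], [0, 0, 0, 0, 0, 0, 0]],
  ],
)

```text
time: 12.62
tcp_pos: [0.5031, 0.1367, 0.4354]
ee_rot: [0.975, 0.222, 0.0, 0.0]
contact_force: [-0.1, -0.7, -1.0]
grip_width: 0.0154
grasp_force: 35.0
```

```bash
python3 d.py .5028,.1400,.348
```

```text
t 12.62 tcp [0.5031 0.1367 0.4354] tilt deg 0.06 ybear -64.33 F [-0.1 -0.7 -1. ] w 0.0154 34.988146251344006
(0.5028, 0.14, 0.348) tool shift [ 0.0011 -0.0032  0.0874]
```

Tip would be at 66 mm here, just above the stand top. I'll stop there and check before inserting.

>>> arm_command(
  series=[
    [[0.001, -0.003, 0.01, 0, 0, 0, 0], [0, 0, 0.025, 0, 0, 0, 0], [0, 0, 0.025, 0, 0, 0, 0], [0, 0, 0.02, 0, 0, 0, 0], [0, 0, 0.005, 0, 0, 0, 0], [0, 0, 0, 0, 0, 0, 0], [0, 0, 0, 0, 0, 0, 0], [0, 0, 0, 0, 0, 0, 0]],
  ],
)

```text
time: 13.28
tcp_pos: [0.5033, 0.1401, 0.3512]
ee_rot: [0.975, 0.222, 0.001, 0.0]
contact_force: [0.7, -0.8, -0.1]
grip_width: 0.0152
grasp_force: 35.0
```

```bash
python3 d.py .5028,.1400,.294; python3 -c "
from h import *
s=cv2.cvtColor(camera('side'),cv2.COLOR_RGB2BGR)[190:290,210:310]
cv2.imwrite('pics/c5.png',cv2.resize(s,None,fx=5,fy=5,interpolation=cv2.INTER_CUBIC));print(proj('side',np.array([.5028,.14,.055])),proj('side',np.array([*get_state()['tcp_pos'][:2],.068])))"
```

```text
t 13.28 tcp [0.5033 0.1401 0.3512] tilt deg 0.12 ybear -64.38 F [ 0.7 -0.8 -0.1] w 0.0152 34.988191636512056
(0.5028, 0.14, 0.294) tool shift [-0.0006 -0.0002  0.0572]
[253.79214831 254.22629518] [253.66575667 249.2176129 ]
```

View pics/c5.png

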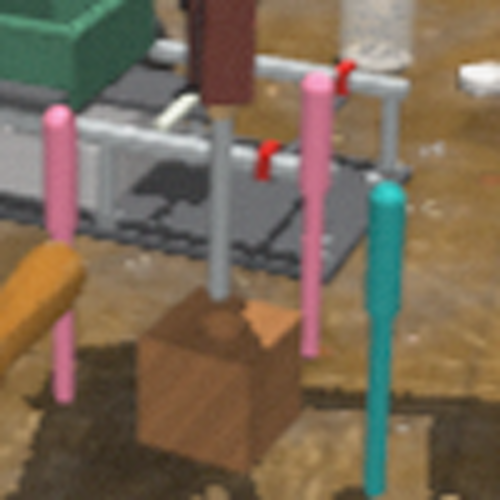

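The tip sits at (253.8,249.4), where it should be, right over the hole. I'll insert it to just above the bottom.

>>> arm_command(
  series=[
    [[-0.0005, 0, 0.008, 0, 0, 0, 0], [0, 0, 0.01, 0, 0, 0, 0], [0, 0, 0.01, 0, 0, 0, 0], [0, 0, 0.01, 0, 0, 0, 0], [0, 0, 0.01, 0, 0, 0, 0], [0, 0, 0.008, 0, 0, 0, 0], [0, 0, 0, 0, 0, 0, 0], [0, 0, 0, 0, 0, 0, 0]],
  ],
)

```text
time: 14.0
tcp_pos: [0.5018, 0.14, 0.2933]
ee_rot: [0.975, 0.222, -0.001, -0.0]
contact_force: [0.2, -0.4, -1.1]
grip_width: 0.0155
grasp_force: 35.0
```

```bash
python3 d.py .5028,.1400,.294
```

```text
t 14.00 tcp [0.5018 0.14   0.2933] tilt deg 0.08 ybear -64.34 F [ 0.2 -0.4 -1.1] w 0.0155 34.99998472498646
(0.5028, 0.14, 0.294) tool shift [ 0.0009  0.0005 -0.0007]
```

Seated without contact force. I'll release partway open, wait, then rise.

>>> arm_command(
  series=[
    [[0, 0, 0, 0, 0, 0, 0.3], [0, 0, 0, 0, 0, 0, 0.5], [0, 0, 0, 0, 0, 0, 0.6], [0, 0, 0, 0, 0, 0, 0.6], [0, 0, 0, 0, 0, 0, 0.6], [0, 0, -0.015, 0, 0, 0, 0.6], [0, 0, -0.02, 0, 0, 0, 0.6], [0, 0, -0.03, 0, 0, 0, 0.6], [0, 0, -0.03, 0, 0, 0, 0.6], [0, 0, -0.015, 0, 0, 0, 0.6], [0, 0, 0, 0, 0, 0, 0.6], [0, 0, 0, 0, 0, 0, 0.6]],
  ],
)

```text
time: 15.0
tcp_pos: [0.5021, 0.1401, 0.4048]
ee_rot: [0.975, 0.222, 0.001, 0.0]
contact_force: [-0.3, 0.7, -0.3]
grip_width: 0.0528
grasp_force: 0.0
```

```bash
python3 d.py .574,-.1014,.40; python3 -c "
from h import *
for n,p in(('side',[.503,.14,.16]),('top',[.503,.14,.16])):
    im=cv2.cvtColor(camera(n),cv2.COLOR_RGB2BGR);u,v=proj(n,np.array(p)).astype(int);print(n,u,v)
    cv2.imwrite('pics/r_%s.png'%n,im)
s=cv2.imread('pics/r_side.png')[180:290,200:310]
cv2.imwrite('pics/c6.png',cv2.resize(s,None,fx=4,fy=4,interpolation=cv2.INTER_CUBIC))"
```

```text
t 15.00 tcp [0.5021 0.1401 0.4048] tilt deg 0.13 ybear -64.34 F [-0.3  0.7 -0.3] w 0.0528 0.0
(0.574, -0.1014, 0.4) tool shift [-0.0397  0.2488  0.0049]
side 254 212
top 151 218
```

View pics/c6.png

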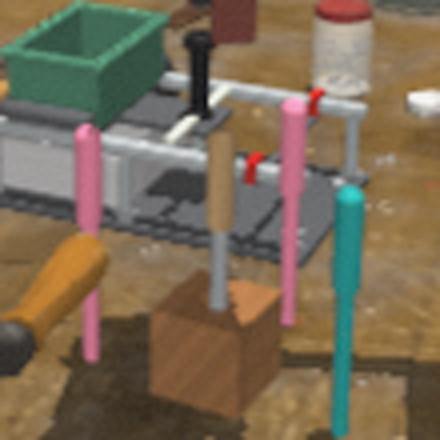

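The rod stands upright and released in its stand, with its top at (220,135) in the crop and the gripper clear. Next I'll go over the knob and turn so the fingers close along the hopper's y.

>>> arm_command(
  series=[
    [[-0.0044, 0.0276, 0, 0, 0, 0, 0.6], [-0.0044, 0.0276, 0, 0, 0, 0, 0.6], [-0.0044, 0.0276, 0, 0, 0, 0, 0.6], [-0.0044, 0.0276, 0, 0, 0, 0, 0.6], [-0.0044, 0.0276, 0, 0, 0, 0, 0.6], [-0.0044, 0.0276, 0, 0, 0, 0, 0.6], [-0.0044, 0.0276, 0, 0, 0, 0, 0.6], [-0.0044, 0.0276, 0, 0, 0, 0, 0.6], [-0.0044, 0.0276, 0, 0, 0, 0, 0.6], [0, 0, 0, 0, 0, 0.1, 0.6], [0, 0, 0, 0, 0, 0.1, 0.6], [0, 0, 0, 0, 0, 0.1, 0.6], [0, 0, 0, 0, 0, 0.1, 0.6], [0, 0, 0, 0, 0, 0.1, 0.6], [0, 0, 0, 0, 0, 0.1, 0.6], [0, 0, 0, 0, 0, 0, 0.6], [0, 0, 0, 0, 0, 0, 0.6]],
  ],
)

```text
time: 16.52
tcp_pos: [0.5734, -0.1009, 0.4025]
ee_rot: [0.997, -0.075, -0.001, -0.0]
contact_force: [-0.7, -1.3, -0.2]
grip_width: 0.0526
grasp_force: 0.0
```

```bash
python3 d.py .574,-.1014,.261
```

```text
t 16.52 tcp [ 0.5734 -0.1009  0.4025] tilt deg 0.17 ybear -98.55 F [-0.7 -1.3 -0.2] w 0.0526 0.0
(0.574, -0.1014, 0.261) tool shift [0.0011 0.0005 0.1415]
```

>>> arm_command(
  series=[
    [[0.001, 0.0005, 0.02, 0, 0, 0, 0.6], [0, 0, 0.025, 0, 0, 0, 0.6], [0, 0, 0.025, 0, 0, 0, 0.6], [0, 0, 0.02, 0, 0, 0, 0.6], [0, 0, 0.02, 0, 0, 0, 0.6], [0, 0, 0.02, 0, 0, 0, 0.6], [0, 0, 0.0115, 0, 0, 0, 0.6], [0, 0, 0, 0, 0, 0, 0.6], [0, 0, 0, 0, 0, 0, 0.6], [0, 0, 0, 0, 0, 0, 0.6]],
  ],
)

```text
time: 17.35
tcp_pos: [0.5752, -0.1017, 0.2634]
ee_rot: [0.997, -0.076, 0.001, 0.0]
contact_force: [-0.1, -0.5, -0.4]
grip_width: 0.0528
grasp_force: 0.0
```

```bash
python3 d.py .574,-.1014,.261
```

```text
t 17.35 tcp [ 0.5752 -0.1017  0.2634] tilt deg 0.07 ybear -98.67 F [-0.1 -0.5 -0.4] w 0.0528 0.0
(0.574, -0.1014, 0.261) tool shift [-0.0013 -0.0002  0.0024]
```

>>> arm_command(
  series=[
    [[-0.001, 0, 0.002, 0, 0, 0, 0.4], [0, 0, 0, 0, 0, 0, 0.2], [0, 0, 0, 0, 0, 0, 0], [0, 0, 0, 0, 0, 0, 0], [0, 0, 0, 0, 0, 0, 0], [0, 0, 0, 0, 0, 0, 0], [0, 0, 0, 0, 0, 0, 0]],
  ],
  grip_force=45,
)

```text
time: 17.93
tcp_pos: [0.574, -0.1008, 0.2611]
ee_rot: [0.997, -0.076, 0.0, -0.001]
contact_force: [1.1, 4.8, 2.4]
grip_width: 0.0219
grasp_force: 45.0
```

```bash
python3 d.py .574,-.1014,.261
```

```text
t 17.93 tcp [ 0.574  -0.1008  0.2611] tilt deg 0.1 ybear -98.74 F [1.1 4.8 2.4] w 0.0219 45.000596485915594
(0.574, -0.1014, 0.261) tool shift [0.0001 0.0006 0.0001]
```

The opening of 21.9 mm says the pads are on the head (24 mm) and not the stem (15 mm). I'll open, go 6 mm lower, which still leaves the tips above the crossbar, and grip again.

>>> arm_command(
  series=[
    [[0, 0, 0, 0, 0, 0, 0.4], [0, 0, 0, 0, 0, 0, 0.5], [0, 0, 0, 0, 0, 0, 0.5], [0, 0, 0.003, 0, 0, 0, 0.5], [0, 0, 0.003, 0, 0, 0, 0.5], [0, 0, 0, 0, 0, 0, 0.5], [0, 0, 0, 0, 0, 0, 0.5]],
  ],
)

```text
time: 18.52
tcp_pos: [0.5735, -0.1015, 0.2542]
ee_rot: [0.997, -0.076, -0.0, -0.0]
contact_force: [-0.3, -0.1, 0.2]
grip_width: 0.044
grasp_force: 0.0
```

```bash
python3 d.py .574,-.1014,.255;python3 - <<'E'
from h import *
im=camera("side");h=cv2.cvtColor(im,cv2.COLOR_RGB2HSV)
p=proj("side",np.array([.574,-.1014,.127]));print(p,proj("side",np.array([.574,-.1014,.068])))
u,v=p.astype(int)
for r in range(v-14,v+26,2): print(r,[tuple(int(x) for x in im[r,c]) for c in range(u-8,u+9,4)])
E
```

```text
t 18.52 tcp [ 0.5735 -0.1015  0.2542] tilt deg 0.06 ybear -98.73 F [-0.3 -0.1  0.2] w 0.044 0.0
(0.574, -0.1014, 0.255) tool shift [ 0.0005 -0.0002 -0.0008]
[249.23353716 187.61771342] [249.03001854 207.01961204]
173 [(71, 73, 75), (51, 53, 55), (37, 39, 40), (85, 74, 55), (45, 44, 47)]
175 [(51, 50, 53), (49, 50, 53), (38, 40, 40), (46, 45, 45), (61, 63, 66)]
177 [(57, 51, 54), (40, 42, 45), (59, 42, 39), (54, 54, 59), (50, 44, 45)]
179 [(100, 58, 49), (97, 58, 50), (75, 43, 38), (124, 102, 64), (79, 67, 63)]
181 [(101, 57, 52), (99, 54, 49), (81, 46, 39), (120, 98, 61), (78, 65, 59)]
183 [(100, 57, 50), (95, 74, 71), (90, 54, 48), (68, 62, 54), (108, 82, 62)]
185 [(102, 60, 55), (87, 63, 61), (95, 56, 48), (46, 43, 42), (111, 83, 62)]
187 [(100, 57, 50), (98, 57, 50), (95, 60, 57), (44, 42, 43), (120, 97, 75)]
189 [(96, 62, 55), (96, 54, 47), (74, 45, 43), (34, 34, 33), (122, 101, 81)]
191 [(87, 61, 53), (99, 57, 53), (71, 48, 44), (31, 33, 33), (129, 108, 88)]
193 [(89, 69, 63), (95, 52, 48), (66, 47, 43), (38, 37, 39), (133, 108, 82)]
195 [(81, 61, 54), (102, 59, 54), (70, 48, 44), (44, 42, 42), (128, 99, 72)]
197 [(85, 71, 63), (99, 59, 52), (66, 44, 34), (46, 46, 48), (127, 100, 73)]
199 [(119, 106, 103), (101, 60, 54), (72, 43, 41), (47, 46, 48), (127, 98, 67)]
201 [(110, 92, 88), (102, 61, 53), (75, 49, 43), (43, 43, 45), (132, 126, 117)]
203 [(82, 52, 49), (97, 56, 49), (77, 48, 45), (89, 90, 86), (141, 143, 140)]
205 [(87, 61, 58), (99, 54, 50), (75, 47, 44), (137, 139, 129), (145, 118, 80)]
207 [(85, 58, 55), (99, 55, 50), (76, 46, 43), (78, 80, 77), (86, 77, 66)]
209 [(67, 62, 61), (80, 60, 58), (77, 54, 48), (53, 52, 55), (109, 89, 62)]
211 [(68, 68, 70), (134, 135, 127), (72, 74, 74), (88, 80, 70), (133, 105, 65)]
```

>>> arm_command(
  series=[
    [[0, 0, 0, 0, 0, 0, 0.3], [0, 0, 0, 0, 0, 0, 0.15], [0, 0, 0, 0, 0, 0, 0], [0, 0, 0, 0, 0, 0, 0], [0, 0, 0, 0, 0, 0, 0], [0, 0, 0, 0, 0, 0, 0]],
  ],
)

```text
time: 19.07
tcp_pos: [0.5738, -0.1007, 0.2547]
ee_rot: [0.997, -0.076, 0.0, -0.001]
contact_force: [2.0, 5.4, 0.9]
grip_width: 0.0224
grasp_force: 45.0
```

```bash
python3 d.py .574,-.1014,.255
```

```text
t 19.07 tcp [ 0.5738 -0.1007  0.2547] tilt deg 0.09 ybear -98.74 F [2.  5.4 0.9] w 0.0224 45.00003762426786
(0.574, -0.1014, 0.255) tool shift [ 0.0003  0.0007 -0.0003]
```

The reading is still 22.4 mm, so the inner finger faces bear on the round head, which is a firm hold at 45 N. I'll test it with a small pull along the hopper's -x, which is tool -x.

>>> arm_command(
  series=[
    [[-0.004, 0, 0, 0, 0, 0, 0], [-0.004, 0, 0, 0, 0, 0, 0], [-0.004, 0, 0, 0, 0, 0, 0], [0, 0, 0, 0, 0, 0, 0], [0, 0, 0, 0, 0, 0, 0]],
  ],
  grip_force=55,
)

```text
time: 19.48
tcp_pos: [0.5622, -0.0989, 0.2547]
ee_rot: [0.997, -0.076, 0.001, -0.001]
contact_force: [2.7, 5.6, -1.4]
grip_width: 0.0217
grasp_force: 55.0
```

```bash
cat > bar.py <<'E'
from h import *
# white crossbar at the left rail side: side view and top view white blobs near the line
th=np.radians(-8.7);H=np.array([.660,-.115]);R=np.array([[np.cos(th),-np.sin(th)],[np.sin(th),np.cos(th)]])
for n in("top","side"):
    im=camera(n).astype(int);cv2.imwrite(f"pics/b_{n}.png",im[:,:,::-1].astype(np.uint8))
    for y in(-.045,-.036,-.028,.028,.036,.045):
        xs=np.arange(-.175,-.07,.001);v=[]
        for x in xs:
            q=H+R@[x,y];u,w=proj(n,np.array([*q,.068]));
            v.append(cv2.getRectSubPix(im.min(2).astype(np.float32),(1,1),(u,w))[0,0])
        v=np.array(v);b=v>125
        print(n,y,"bright x mm:",[int(round(1e3*x)) for x in xs[b]])
E
python3 d.py; python3 bar.py
```

```text
t 19.48 tcp [ 0.5622 -0.0989  0.2547] tilt deg 0.11 ybear -98.75 F [ 2.7  5.6 -1.4] w 0.0217 54.999671984280525
top -0.045 bright x mm: []
top -0.036 bright x mm: []
top -0.028 bright x mm: [-175, -174, -173, -172, -171, -170, -169, -168, -167, -166, -165, -164, -163, -162, -161, -160, -159, -158, -157, -156, -155, -151, -150, -149, -148, -147, -146, -145, -144, -143, -142, -141]
top 0.028 bright x mm: [-175, -174, -173, -172, -171, -170, -169, -168, -167, -166, -165, -164, -163, -162, -161, -157, -156, -155, -154, -153, -152, -151, -150, -149, -148, -147, -146, -145, -144, -143, -142, -141, -140, -139, -138, -137, -136, -135, -134, -133, -132, -131]
top 0.036 bright x mm: [-175, -174, -173, -172, -171, -170, -169, -168, -167, -166, -165, -164, -163, -162, -161, -160, -159, -158, -157, -156, -155, -154, -153, -152, -151, -150, -149, -148, -147, -146, -145, -144, -143, -142, -141, -140, -139, -138, -137, -136, -135, -134, -133, -132, -131]
top 0.045 bright x mm: [-175, -174, -173, -172, -171, -170, -169, -168, -167, -166, -165, -164, -163, -162, -156, -155, -154, -153, -152, -151, -15
[... 622 characters left out ...]
, -170, -169, -168, -155, -154, -153, -152, -151, -150, -149, -148, -147, -146, -145, -144, -143, -142, -141, -140, -139, -138, -137, -136, -135, -134, -133, -132, -131, -130, -129, -128, -127, -126, -125, -124, -123, -122, -121, -120, -119, -118, -117, -116, -115, -114, -113, -112, -111, -110, -109, -108, -107, -106, -105, -104, -103]
side -0.028 bright x mm: [-157, -156, -155, -154, -153, -152, -151, -150, -149, -148, -147, -146, -145, -144, -143, -142, -141]
side 0.028 bright x mm: [-118, -117, -116, -103, -102, -101, -100, -99]
side 0.036 bright x mm: [-123, -122, -121, -120, -119, -118, -117, -116, -103, -102, -101, -100, -99]
side 0.045 bright x mm: [-105, -104, -103, -102, -101, -100]
```

The bar followed to about x = -101 mm (from -88) and the force is 2.7 N, as the spring should give. I'll pull on.

>>> arm_command(
  series=[
    [[-0.005, 0, 0, 0, 0, 0, 0], [-0.005, 0, 0, 0, 0, 0, 0], [-0.005, 0, 0, 0, 0, 0, 0], [-0.005, 0, 0, 0, 0, 0, 0], [-0.005, 0, 0, 0, 0, 0, 0], [-0.005, 0, 0, 0, 0, 0, 0], [-0.005, 0, 0, 0, 0, 0, 0], [-0.005, 0, 0, 0, 0, 0, 0], [-0.005, 0, 0, 0, 0, 0, 0], [-0.005, 0, 0, 0, 0, 0, 0], [0, 0, 0, 0, 0, 0, 0], [0, 0, 0, 0, 0, 0, 0]],
  ],
)

```text
time: 20.58
tcp_pos: [0.5135, -0.0912, 0.2547]
ee_rot: [0.997, -0.077, 0.002, -0.001]
contact_force: [5.4, 8.1, -5.5]
grip_width: 0.0221
grasp_force: 55.0
```

```bash
python3 d.py; cat > bar2.py <<'E'
from h import *
th=np.radians(-8.7);H=np.array([.660,-.115]);R=np.array([[np.cos(th),-np.sin(th)],[np.sin(th),np.cos(th)]])
p=get_state()["tcp_pos"];print("tcp hopper",(R.T@(p[:2]-H)).round(4))
im=camera("side");cv2.imwrite("pics/b2.png",im[:,:,::-1])
g=im.min(2).astype(np.float32);hs=cv2.cvtColor(im,cv2.COLOR_RGB2HSV)
for y in(-.05,-.045,-.04,.03,.035,.04,.045,.05):
    xs=np.arange(-.185,-.085,.001)
    v=np.array([cv2.getRectSubPix(g,(1,1),tuple(proj("side",np.array([*(H+R@[x,y]),.068]))))[0,0] for x in xs])
    print(y,v.astype(int)[::2])
m=cv2.bitwise_or(cv2.inRange(hs,(0,150,100),(6,255,255)),cv2.inRange(hs,(172,150,100),(180,255,255)))
k,_,st,ce=cv2.connectedComponentsWithStats(m)
for i in range(1,k):
    if st[i,4]>5 and 200<ce[i][0]<320:
        q=plane("side",*ce[i],.062);print("red",st[i],ce[i].round(1),"hopper",(R.T@(q[:2]-H)).round(4))
E
python3 bar2.py
```

```text
t 20.58 tcp [ 0.5135 -0.0912  0.2547] tilt deg 0.21 ybear -98.77 F [ 5.4  8.1 -5.5] w 0.0221 54.99921645625818
tcp hopper [-0.1485  0.0013]
-0.05 [206 205 199 191 173 153 130 126 127 130 128 118  85  54  37  65 113 166
 173 158 127 113  94  75  63  54  46  48  51  52  52  52  52  51  51  49
  56  79 122 164 187 190 187 188 191 197 200 202 203 200]
-0.045 [177 177 172 164 152 142 138 138 141 136 127  99  67  34  61 110 181 197
 188 156 145 134 120  99  78  58  52  51  52  51  50  52  53  51  52  60
  77 110 145 165 171 168 166 165 166 169 169 168 165 162]
-0.04 [158 155 150 143 142 141 141 144 142 134 108  77  38  50  84 144 174 185
 169 162 159 159 143 115  79  58  49  51  51  50  53  55  54  52  57  76
 105 135 149 152 149 144 139 133 134 135 134 133 132 133]
0.03 [ 87  90  94 105 106 110 114 117 116 114 110  99  85  78  92 111 127 129
 124 113  89  71  62  63  65  65  66  63  61  79  98 117 126 129 128 125
 117 107  89  73  64  66  66  65  63  62  62  62  69  81]
0.035 [ 99 111 114 111 110 114 116 116 113 110 102  91  76  79  93 115 126 131
 126 112  95  77  70  68  70  73  73  71 
[... 212 characters left out ...]
 115 122 127 130 128 125 118
 106  92  81  79  77  75  73  66  60  63  63  62  62  66]
0.045 [ 97 105 106 113 116 116 115 111 105  94  82  73  68  72  90 112 126 126
 121 110  94  77  67  67  67  69  77  87  99 106 112 116 115 114 111 103
  94  86  93 101 104  96  78  65  64  64  64  64  63  64]
0.05 [ 98 103 110 115 117 115 112 106  95  81  70  63  61  70  88 107 114 115
 111 105  94  81  75  71  67  72  80  89  94  99 102 102 100  96  91  93
  99 113 121 124 117  95  75  66  63  62  61  60  60  62]
red [280 180  11   5  36] [285.3 182.2] hopper [-0.1098 -0.2673]
red [277 203   4   6  11] [278.2 205.3] hopper [-0.1547 -0.06  ]
red [261 219   5   7  17] [262.6 221.9] hopper [-0.1545  0.0678]
```

The bar is at about -150.5 mm and the collars at about -154.6 in the same view. The top view gave 66.8 mm total against 61.1 travelled. Both say about 5 mm more.

>>> arm_command(
  series=[
    [[-0.0025, 0, 0, 0, 0, 0, 0], [-0.0025, 0, 0, 0, 0, 0, 0], [0, 0, 0, 0, 0, 0, 0], [0, 0, 0, 0, 0, 0, 0], [0, 0, 0, 0, 0, 0, 0], [0, 0, 0, 0, 0, 0, 0]],
  ],
)

```text
time: 21.13
tcp_pos: [0.5089, -0.0905, 0.2548]
ee_rot: [0.997, -0.077, 0.002, -0.001]
contact_force: [6.0, 7.7, -5.7]
grip_width: 0.0221
grasp_force: 55.0
```

```bash
python3 d.py; python3 bar2.py | grep -v "^-" ; python3 - <<'E'
from h import *
th=np.radians(-8.7);H=np.array([.660,-.115]);R=np.array([[np.cos(th),-np.sin(th)],[np.sin(th),np.cos(th)]])
im=camera("top");cv2.imwrite("pics/b3.png",im[:,:,::-1]);hs=cv2.cvtColor(im,cv2.COLOR_RGB2HSV)
m=cv2.bitwise_or(cv2.inRange(hs,(0,130,90),(8,255,255)),cv2.inRange(hs,(172,130,90),(180,255,255)))
k,_,st,ce=cv2.connectedComponentsWithStats(m)
for i in range(1,k):
    if st[i,4]>3: print("top red",st[i],(R.T@(plane("top",*ce[i],.07)[:2]-H)).round(4))
def blobs(im,tag):
    g=cv2.inRange(im,(170,165,150),(255,255,255));k,_,st,ce=cv2.connectedComponentsWithStats(g)
    for i in range(1,k):
        q=R.T@(plane("top",*ce[i],.02)[:2]-H)
        if abs(q[0])<.08 and abs(q[1])<.08: print(tag,st[i],q.round(3))
blobs(im,"top white at z .02")
E
```

```text
t 21.13 tcp [ 0.5089 -0.0905  0.2548] tilt deg 0.23 ybear -98.78 F [ 6.   7.7 -5.7] w 0.0221 54.99911001579022
tcp hopper [-0.1531  0.0013]
  91  84 102 103  97  86  76  65  52  50  51  50  50  51  51  52  54 113
 163 198 204 202 196 191 188 187 190 195 199 202 203 201]
 127 139 138 135 127 110  89  60  51  52  53  53  53  52  51  51  97 140
 168 175 175 172 169 165 161 162 166 169 170 169 167 164]
 157 159 159 160 146 120  82  61  53  53  52  52  52  51  49  84 122 147
 155 156 155 149 141 131 129 132 136 140 141 139 137 135]
0.03 [ 89  89  93 105 109 113 117 117 116 113 110 105 104 117 124 127 125 110
  90  66  59  58  60  61  62  64  64  62  61  79 100 119 126 130 130 126
 118 105  84  70  64  64  63  62  60  60  62  72  87 103]
0.035 [ 99 109 113 110 110 116 116 115 114 109 103  98 106 118 127 129 125 115
  98  80  70  65  66  67  67  71  72  71  85 103 123 129 133 136 132 124
 114  98  84  73  69  67  65  62  62  62  65  73  86  97]
0.04 [ 95 108 109 107 113 115 116 113 111 103  92  93 103 117 127 130 127 116
  98  82  70  71  73  74  78  78  77  84  98 115 122 127 129 126 123 1
[... 360 characters left out ...]
8  72  74  73  68  72  79  89  94  99 102 104 103  99  88  89
  95 109 104  92  76  67  64  63  61  61  62  64  71  87]
red [281 180  10   5  27] [285.8 182.5] hopper [-0.1123 -0.2654]
red [277 203   4   2   6] [278.5 203.3] hopper [-0.1507 -0.0748]
red [261 219   4   7  16] [262.5 222.1] hopper [-0.1546  0.069 ]
top red [359 207  20  20 312] [-0.1166 -0.2425]
top white at z .02 [244 129   3   6  14] [0.058 0.071]
top white at z .02 [299 136   4   6  18] [ 0.058 -0.068]
top white at z .02 [249 142  42  23 738] [0.012 0.003]
top white at z .02 [291 173   1   1   1] [-0.031 -0.055]
top white at z .02 [293 172   5   8  20] [-0.033 -0.064]
top white at z .02 [293 181   1   2   2] [-0.051 -0.063]
```

The bar is now at about -155 mm against the collars at about -154.6, well inside 6 mm, with 55 N on the knob. Next I'll check numerically that the balls are in the tray.

```bash
python3 - <<'E'
from h import *
th=np.radians(-8.7);H=np.array([.660,-.115]);R=np.array([[np.cos(th),-np.sin(th)],[np.sin(th),np.cos(th)]])
im=cv2.imread("pics/b3.png");g=im.min(2)
for r in range(134,170,1): print(r,''.join('%4d'%x for x in g[r,244:304:1]) if 0 else ' '.join('%2d'%(x//10) for x in g[r,244:300]))
a=cv2.resize(g[128:172,238:304],None,fx=6,fy=6,interpolation=cv2.INTER_CUBIC)
c=cv2.HoughCircles(a,cv2.HOUGH_GRADIENT,1,28,param1=60,param2=8,minRadius=14,maxRadius=22)
if c is not None:
    for u,v,rr in c[0]: 
        q=plane("top",u/6+238,v/6+128,.018);print(round(u/6+238,1),round(v/6+128,1),rr,(R.T@(q[:2]-H)).round(3))
E
```

```text
134 13 17 15 11  9 10 10  6  5  5  5  5  6  6  7  8  8  8  8  8  8  9 10 10 10 11 11 10  9  9  9 10 10 10 10 10  9  9  9 10 10 11 11 11 12 12 12 11 10 10  9  9  9  8  8  7
135 11 12 11 10  9 10  9  6  4  4  4  4  4  4  4  5  5  5  5  6  6  7  7  8  8  8  9  9  9 10 10 10 10 10 10 10  9  9  9 10 10 10 10 10 10 10 11 11 11 11 11 11 11 10 10  9
136 10 10  9 10 10 10  8  5  4  3  3  3  3  4  4  3  3  3  4  4  4  4  4  5  5  5  6  6  7  7  8  8  8  8  9  9 10 10 10 10 10 10 10 10 10 10 10 11 12 10 10 10 10 10 11 13
137 10 10  9 10 10 10  7  5  4  4  4  4  4  4  4  4  3  3  3  3  3  3  3  3  3  4  4  4  4  4  5  5  5  5  6  7  7  8  8  8  8  8  9 10 10 10 10 11 11 10 10 10 10 10 11 15
138 10 10 10  9 10 10  7  5  7  8  7  7  7  6  6  5  5  4  4  4  4  4  4  4  3  3  3  3  3  3  4  4  4  4  4  4  5  5  5  5  5  6  6  8  8  8  8  8  9  9 10 10 11 10 11 16
139 10 10 10  9 10  9  6  7 11 12 12 12 12 11 10 10  9  8  7  7  6  6  5  5  4  4  4  4  4  4  4  3  3  3  4  4  4  3  4  4  4  4  4  5  5  5  5  5  6  6  8 10 11 10 12 17
140 10 10 10  8 10  9  6  8 13 15 15 15 14 14 14 13 13 12 12 11 10 1
[... 4783 characters left out ...]
6  6  6  6  6  5  5  5  5  5  5  5  5  4  4  4  4  4  4  4  4  4  5  5  5  5  6  7  7  8  8  8  8  9  9  9  9  9  9 10 10 10 11 10  9  8
169  7  7  7  7  7  6  7  6  6  6  6  6  6  6  6  6  6  6  5  5  5  5  5  5  5  5  4  4  4  4  4  4  4  4  4  5  5  5  5  5  5  5  5  6  7  7  7  8  8  8  9  9 11 10  9  8
300.9 139.8 15.5 [ 0.056 -0.069]
287.1 161.9 21.4 [-0.004 -0.042]
290.9 141.1 21.4 [ 0.049 -0.045]
254.4 141.2 18.0 [0.037 0.045]
252.6 158.1 20.1 [-0.006  0.044]
291.4 146.8 14.5 [ 0.035 -0.048]
292.9 157.2 21.4 [ 0.009 -0.055]
268.9 141.8 16.9 [0.04  0.009]
273.8 143.2 16.9 [ 0.038 -0.003]
291.8 162.2 20.3 [-0.003 -0.053]
278.1 160.8 21.4 [-0.004 -0.02 ]
280.1 166.9 20.3 [-0.019 -0.027]
```

The gate has left the hopper mouth completely: the tray floor shows right across, with ball-like spots at the tray's near side and nothing left in the hopper to hold a ball. I'll settle briefly, then hand in.

>>> arm_command(
  series=[
    [[0, 0, 0, 0, 0, 0, 0], [0, 0, 0, 0, 0, 0, 0], [0, 0, 0, 0, 0, 0, 0], [0, 0, 0, 0, 0, 0, 0], [0, 0, 0, 0, 0, 0, 0], [0, 0, 0, 0, 0, 0, 0], [0, 0, 0, 0, 0, 0, 0], [0, 0, 0, 0, 0, 0, 0]],
  ],
)

```text
time: 21.9
tcp_pos: [0.5089, -0.0905, 0.2548]
ee_rot: [0.997, -0.076, 0.002, -0.001]
contact_force: [6.5, 8.0, -5.1]
grip_width: 0.022
grasp_force: 55.0
```

```bash
python3 d.py; python3 bar2.py | grep -E "^0.0(35|4) |red" -A1; python3 -c "
from workcell import close_job
print(close_job())"
```

```text
t 21.90 tcp [ 0.5089 -0.0905  0.2548] tilt deg 0.23 ybear -98.77 F [ 6.5  8.  -5.1] w 0.022 54.99912481549302
0.035 [ 98 107 112 109 109 117 116 116 117 110 102  96 102 117 129 129 125 115
  95  79  70  65  65  66  68  71  72  73  86 104 123 129 133 136 131 124
--
0.04 [ 97 107 109 108 115 116 115 117 113 105  94  92 102 118 128 130 125 116
  98  82  70  71  72  73  78  78  77  84  98 117 124 128 130 129 124 116
--
red [282 180   9   5  29] [285.8 182.3] hopper [-0.1119 -0.2668]
red [277 203   4   2   6] [278.5 203.3] hopper [-0.1507 -0.0748]
red [261 219   4   7  16] [262.5 222.1] hopper [-0.1546  0.069 ]
the job is handed in; nothing more can be done
None
```

Job handed in with no verdict returned: eight stirring strokes done, rod back and released in its stand, and the gate held open with the crossbar measured within about 1 mm of the red marks; the hopper looked empty, but I could not count all six balls in the tray.

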